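Turn a cover plate over onto the labelling pad with a flat lifter

TASK

The steel cover plate lies raised-side down on the bench just in front of the labelling pad. Take the flat lifter by its handle, slide its blade along the bench under the plate's front rim and push the plate snugly and gently (a few newtons) home against the pad's front edge, holding it there a moment; then lever the front rim up with the blade, the far rim staying at the pad's edge, until the plate goes over and lies flat, raised side up, on the pad. Do not touch the plate with the gripper or press hard on plate or pad with the blade, leave the other things alone, and finally stand the lifter flat on the bench, clear of plate and pad.

Things in the scene. Friction and masses are not known exactly. Their poses are not given: they have to be found in the camera images.
- plate: Steel cover plate, 0.22 kg: rim 64 (x) by 90 (y) by 3 mm with a centred raised panel 48 by 74 mm, 4.5 mm high on one side; the rim overhangs it 8 mm all round. Origin: centre of the panel's outer face; z towards the rim. At the start z is up, panel on the bench (rim underside 4.5, top 7.5 mm up), front rim (-x) to the robot, +x rim 4 to 14 mm short of the pad, up to 0.1 rad askew.
- pad: Labelling pad, fixed to the bench: a flat slab 110 (x) by 150 (y) by 9 mm high, aluminium with a thin dark inlay on top. Origin: centre of its underside, on the bench. z up; its front edge is the face at x = -55 mm, towards the robot; its yaw is within about 0.3 rad of the world's. Pad, bench, plate and blade are rigid: once the plate meets the pad the force climbs by tens of newtons per mm, also while levering, when the far rim bears on the pad.
- lifter: Flat lifter, 0.12 kg, standing on its blade: rigid steel blade 115 mm long (x -35 to +80 mm), 36 wide, 2 thick; upright black handle block over the origin, 38 (x) by 14 (y) mm, top 62 mm above the blade's underside, to be gripped from above across its 14 mm (a skirt 6 mm high at its foot is only seen). Origin: blade's underside below the handle; z up, x to the square tip.
- lifter_tip (a point): Middle of the lifter's blade tip, on the blade's underside, 80 mm along x from the lifter's origin.
- label_roll: Bystander: roll of blank white labels standing on end, 84 mm across, 50 mm high, with a 38 mm bore. Origin: centre of its underside.
- scanner: Bystander: black hand scanner lying down, about 170 (x) by 68 (y) mm, 44 mm high, wide head at +x (from x = -78 to +94 mm). Origin on the bench.
- mouse: Bystander: black computer mouse 105 (x) by 60 (y) mm, 33 mm high. Origin: centre of its underside.
Mind the look-alikes: they are no part of the job. Several things look just like the pad: the one meant starts nearest to the robot's base.

How it is judged:
On the way, in this order (a step that is already met when the one before it is completed fails the run):
1. the blade is under the plate's front rim and holds the plate home against the pad's front edge with 1.5 to 15 N, for 0.2 s (contact force between plate and pad between 1.5 and 15 N and contact force between lifter and plate above 1 N and angle between plate's own z axis and vertical below 0.2 rad and x of lifter_tip in the frame of plate between -0.03 and -0.015 m and z of lifter_tip in the frame of plate below 0.005 m), for 0.2 s.
2. the plate is levered up by the blade to between 35 and 80 degrees, its far rim still at the pad's front edge (angle between plate's own z axis and vertical between 0.61 and 1.4 rad and contact force between lifter and plate above 0.1 N and x of plate in the frame of pad below -0.05 m and height (world z) of plate below 0.05 m), for 0.05 s.
At the end, for the whole second after the job is handed in: Plate flat (within 6 deg) on the pad, raised panel up, at rest, its centre at least 10 mm behind the pad's front edge, 25 mm before its back edge, within 40 mm of its middle sideways; lifter standing flat on the bench (3 deg, 3 mm), at rest, touching neither plate nor pad (angle between plate's own z axis and vertical above 3.04 rad and x of plate in the frame of pad between -0.045 and 0.03 m and y of plate in the frame of pad between -0.04 and 0.04 m and height (world z) of plate between 0.0135 and 0.0195 m and linear speed of each of plate, lifter below 0.02 m/s and angle between lifter's own z axis and vertical below 0.06 rad and height (world z) of lifter between -0.003 and 0.003 m and contact force between lifter and plate below 0.05 N and contact force between lifter and pad below 0.05 N).
It fails at once if the gripper or arm touches the plate (contact force between any of the fingers, the arm and plate above 0.5 N).
It fails at once if the blade presses on the plate with more than 20 N (contact force between lifter and plate above 20 N).
It fails at once if the lifter presses on the pad with more than 25 N (contact force between lifter and pad above 25 N).
It fails at once if a bystander is moved by more than 20 mm (distance of any of label_roll, scanner, mouse from where it was at the start of the episode above 0.02 m).
It also fails if it takes over 67 s, if anything falls off the work surface, if the arm or the gripper's body presses on something with over 40 N, if the wrist force passes 120 N, or if a joint passes its speed limit or range.

ROBOT

A 6-joint arm with a two-finger parallel gripper is mounted at the origin on the work surface. World frame = base frame: x ahead of the robot, y to its left, z up, the work surface at z = 0. Lengths are in m, angles in rad, forces in N, time in s.
With the tool pointing down it reaches from about 0.375 to 0.925 m from the base axis. Payload 5.7 kg.
Tool frame: the origin (TCP) lies midway between the tips of the shut fingers; the grasp point (between the pads) lies 19 mm behind it; z points along the fingers, y is the line along which they close (so a half turn about z gives the same grasp; the last joint's range is limited). The gripper opens to 88 mm and grips with 3 to 60 N. Pads are 20 mm wide; open, the fingers measure 115 mm over their backs; the gripper's body (75 mm by 178 mm) begins 61 mm behind the grasp point.
Start: joints at [1.177, 0.359, 1.51, -0, 1.272, -0.115], TCP at [0.165, 0.577, 0.223] pointing down, gripper open.
Joint ranges: [-2.97, 2.97], [-1.01, 2.36], [0.21, 2.38], [-0.96, 4.11], [0.2, 2.71], [-2.98, 2.98]. Speed limits (rad/s): [2.39, 2.39, 3.14, 3.14, 3.14, 3.14].

INTERFACE

Orientations are given as a unit quaternion [x, y, z, w].
In Python, from bench import move_ptp, servo_line, goto_joints, move_gripper, sleep, inverse_kinematics, capture, PlanningError, close_job, spot_in, silhouettes, current_clock, current_joint_pos, current_qvel, current_joint_torque, current_position, current_orientation, current_force, current_torque, current_finger_gap, current_grip_force gives the robot as it stands. Calls block until the motion is done:
- move_ptp(position, orientation): joint-space move of the TCP to a pose.
- servo_line(position, orientation=None, rate=0.15, contact_N=None): straight line of the TCP; orientation=None keeps the orientation; rate is the mean speed in m/s. With contact_N (N) it stops when the force on the tool has changed by that much, and returns True; else False.
- goto_joints(angles): joint-space move.
- move_gripper(opening): finger opening in m; the grip force is fixed at half the most; returns when the fingers have stopped.
- sleep(seconds).
- inverse_kinematics(position, orientation): joint angles nearest the present ones, or None.
- capture(name): name is "scene" or "top" or "wrist"; returns a dict with "image" (420x560x3 uint8, blue, green, red), "range_z" (420x560 float32, m along the optical axis (not along the pixel's ray), 0 where there is no reading), "intrinsics" (3x3 intrinsics, pixels), "R" (3x3) and "t" (3): a world point X has camera coordinates R X + t. Camera axes: x right, y down, z forward; pixel columns grow to the right and rows downward; lengths in m; the calibration is good to about 2 mm. A picture is of the moment at which its call begins.
A pose or a line that the arm cannot do raises PlanningError and nothing moves.
- close_job(): hands the job in; it is judged then, once.
Trained networks look in the newest picture that a camera, given by its name, has taken for a name from the list of things; names that differ only in an ending like _2 or _b are one class to them, and where a whole thing is asked for, a point or a joint stands for the part that bears it (a point fixed in the world has none). Each returns a list of dicts, best first, with "conf" (0 to 1); they miss things now and then, are a little off and sometimes report something else, mostly with a low value. They report only what shows in the picture. A call takes as long as a camera call. They do not tell look-alikes from the thing itself.
- spot_in(camera, query): "xy" ([column, row] in pixels, amid what is visible of it).
- silhouettes(camera, query): "region" (420x560 bool, what is visible of it) and "xy" ([column, row] in pixels, amid what is visible of it).
Readings, each from a call of its own:
- current_clock(): time.
- current_joint_pos(): joint angles.
- current_qvel(): joint speeds.
- current_joint_torque(): joint torques, N m.
- current_position(): TCP position.
- current_orientation(): TCP orientation.
- current_force(): force on the tool from outside, world axes, zero at the start.
- current_torque(): the same for the moment, N m.
- current_finger_gap(): finger opening in m.
- current_grip_force(): force on a finger pad.
Only numpy, scipy, OpenCV 4.12 (cv2) and the standard library are available. Lean on these libraries where they do the work, as an engineer would, in place of code of your own. Each camera call takes 0.05 s, during which the arm holds its last target. There are 200 camera calls.

## Working session

There is one attempt and no reset: what is moved stays moved. The work goes in short steps, each a Python script; the robot and the scene stay as the last script left them, time stands still between calls to the robot, and variables do not carry over. Pictures are saved under pics/ and viewed, at most 10 in all, crops included, and the job is handed in when it is done.

```bash
mkdir -p pics; ls; cat > h.py <<'E'
import numpy as np, cv2
from bench import *
def cloud(c):
    z=c["range_z"]; K=np.array(c["intrinsics"]); R=np.array(c["R"]); t=np.array(c["t"])
    v,u=np.mgrid[:z.shape[0],:z.shape[1]]
    P=np.stack([(u-K[0,2])*z/K[0,0],(v-K[1,2])*z/K[1,1],z],-1)
    W=(P-t)@R   # R^T (P-t)
    W[z<=0]=np.nan
    return W
E
python3 - <<'E'
from h import *
ims=[]
for n in ["top","scene"]:
    c=capture(n); im=np.array(c["image"]).copy(); W=cloud(c)
    np.savez(f"{n}.npz",W=W,im=im,K=c["intrinsics"],R=c["R"],t=c["t"])
    for q in ["plate","pad","lifter","label_roll","scanner","mouse"]:
        for i,d in enumerate(silhouettes(n,q)):
            if d["conf"]<.2: continue
            P=W[d["region"]]; P=P[~np.isnan(P[:,0])]
            m=np.median(P,0); r=cv2.minAreaRect((P[:,:2]*1000).astype(np.float32)) if len(P)>5 else None
            print(n,q,round(d["conf"],2),d["region"].sum(),m.round(3),P[:,2].max().round(3),np.round(r[0],1),np.round(r[1],1),round(r[2],1))
            np.save(f"{n}_{q}_{i}.npy",d["region"])
    cv2.imwrite(f"pics/{n}.png",im)
print(current_clock())
E
```

```text
pics
top plate 0.67 779 [0.595 0.001 0.007] 0.015 [595.2   1. ] [64.4 89.3] 11.4
top pad 0.93 2300 [ 0.596 -0.486  0.008] 0.015 [ 598.3 -486.7] [112.7 152.3] 0.4
top pad 0.86 2279 [0.691 0.014 0.009] 0.015 [693.   12.6] [117.8 154.6] 10.6
top pad 0.75 2345 [0.707 0.472 0.009] 0.016 [709.9 473.2] [117.8 152.4] 3.3
top lifter 0.9 595 [ 0.525 -0.269  0.003] 0.066 [ 528.8 -273.5] [ 37.7 114.8] 86.3
top lifter 0.51 817 [ 0.701 -0.278  0.03 ] 0.04 [ 707.3 -281.9] [ 59.7 104.9] 85.9
top label_roll 0.57 878 [0.482 0.3   0.049] 0.055 [478.4 303. ] [81.6 91.4] 57.2
top scanner 0.8 1220 [0.663 0.309 0.035] 0.049 [692.9 314.4] [169.9  67.9] 1.9
top mouse 0.92 855 [ 0.701 -0.278  0.029] 0.04 [ 707.8 -285.4] [ 66.1 109.8] 85.5
scene plate 0.57 698 [ 0.599 -0.001  0.007] 0.014 [593.5   1.7] [72.5 96.9] 11.5
scene pad 0.61 2215 [0.698 0.01  0.009] 0.017 [689.2  15.7] [120.2 158.5] 9.9
scene pad 0.6 2892 [ 0.602 -0.49   0.009] 0.016 [ 593.8 -487.5] [152.2 123.8] 89.1
scene pad 0.57 1738 [0.716 0.468 0.008] 0.016 [707.4 475.1] [125.6 164.9] 2.7
scene lifter 0.63 660 [ 0.528 -0.276  0.003] 0.066 [ 511.6 -271.8] [ 41.5 158.7] 86.2
scene lifter 0.3 2262 [0.698 0.009 0.009] 0.017 [690.   13.1] [119.6 154.5] 9.9
scene label_roll 0.62 783 [0.498 0.292 0.044] 0.056 [486.1 298.6] [81.2 84.8] 73.9
scene scanner 0.83 1193 [0.678 0.302 0.031] 0.049 [698.7 314. ] [171.8  71.8] 2.6
scene scanner 0.7 679 [ 0.598 -0.001  0.007] 0.014 [5.95e+02 3.00e-01] [70.5 93.2] 11.1
scene scanner 0.2 761 [0.498 0.291 0.044] 0.056 [487. 297.] [82.2 83.1] 82.5
scene mouse 0.56 1085 [ 0.72  -0.286  0.027] 0.039 [ 700.4 -280.6] [ 63.9 122.8] 85.3
0.7
```

View pics/top.png

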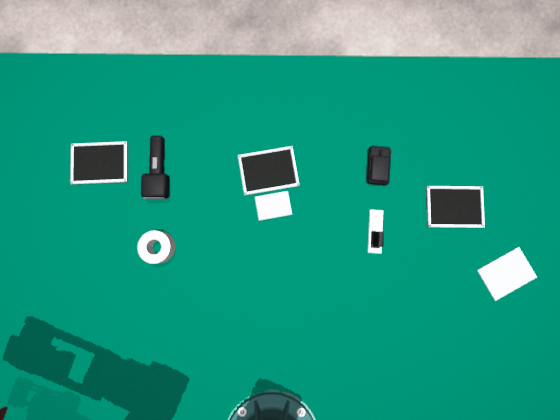

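View pics/scene.png

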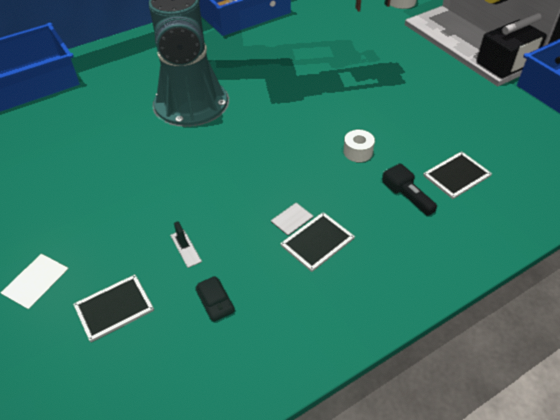

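The top view shows the pad meant at about (268,170) with the plate in front of it at (273,205). The lifter is at (376,230), its handle at the near end and tip towards +x, and the mouse, scanner, roll and two other pads sit apart. The scene view agrees. Next I take close wrist views of the plate, pad and lifter.

```bash
cat >> h.py <<'E'
from scipy.spatial.transform import Rotation as Ro
def down(yaw,flip=0):
    c,s=np.cos(yaw+flip*np.pi),np.sin(yaw+flip*np.pi)
    return Ro.from_matrix(np.array([[c,s,0],[s,-c,0],[0,0,-1.]])).as_quat()
E
python3 - <<'E'
from h import *
print(Ro.from_quat(current_orientation()).as_matrix().round(2).tolist(), current_force())
for f in (0,1):
  for p,y in (((.6,0,.3),.18),((.53,-.27,.2),-.06)): print(f,inverse_kinematics(p,down(y,f)))
for n,p,y,qs in (("w1",(.60,0.005,.30),.18,["plate","pad"]),("w2",(.50,-.27,.26),-.06,["lifter"])):
    q0=[inverse_kinematics(p,down(y,f)) for f in (0,1)]
    f=int(np.argmin([9 if q is None else abs(q[5]) for q in q0]))
    move_ptp(p,down(y,f))
    c=capture("wrist"); W=cloud(c); im=np.array(c["image"]).copy()
    d={}
    for q in qs:
        for i,s in enumerate(silhouettes("wrist",q)):
            if s["conf"]<.3: continue
            P=W[s["region"]]; P=P[~np.isnan(P[:,0])]
            r=cv2.minAreaRect((P[:,:2]*1000).astype(np.float32))
            print(n,q,i,round(s["conf"],2),s["xy"],np.median(P,0).round(4),np.round(r[0],1),np.round(r[1],1),round(r[2],2)); d[f"{q}{i}"]=s["region"]
    np.savez(n+".npz",W=W,im=im,K=c["intrinsics"],R=c["R"],t=c["t"],**d)
    cv2.imwrite(f"pics/{n}.png",im); print(f,current_clock())
a=np.hstack([cv2.resize(cv2.imread(f"pics/{n}.png"),(400,300),interpolation=3) for n in("w1","w2")]); cv2.imwrite("pics/w12.png",a)
E
```

```text
[[-0.96, 0.28, -0.0], [0.28, 0.96, -0.0], [-0.0, -0.0, -1.0]] [-0.09337871  0.43888688  0.23313467]
0 [-1.15087221e-01  3.00988580e-01  1.40298918e+00 -4.44089210e-16
  1.43761490e+00  1.27570911e+00]
0 [-5.87262017e-01  3.72149256e-01  1.54958781e+00 -4.44089210e-16
  1.21985559e+00  1.04353431e+00]
1 [-1.15087221e-01  3.00988580e-01  1.40298918e+00 -4.44089210e-16
  1.43761490e+00 -1.86588355e+00]
1 [-5.87262017e-01  3.72149256e-01  1.54958781e+00 -4.44089210e-16
  1.21985559e+00 -2.09805834e+00]
w1 plate 0 0.81 [288.9, 167.9] [0.5969 0.0019 0.008 ] [595.5   1. ] [62.9 91.6] 10.3
w1 pad 0 0.71 [292.5, 88.0] [0.6937 0.0158 0.0098] [691.3  15.1] [108.8 152. ] 10.42
0 3.4083
w2 lifter 0 0.74 [289.2, 144.4] [ 0.5322 -0.2722  0.0029] [ 529.  -272.3] [ 36.  113.7] 86.71
0 4.6417
```

View pics/w12.png

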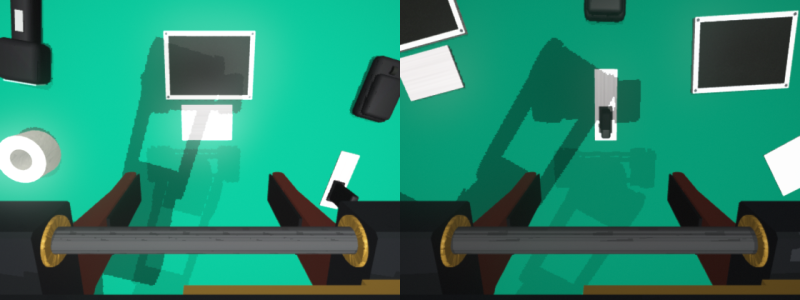

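The wrist view puts the plate at (583,165 in full-size terms ≈ 289,168), square in front of the pad at (292,88). The lifter is isolated at (289,144), with its handle near the rear end. Now I grasp it.

```bash
python3 - <<'E'
from h import *
d=np.load("w2.npz"); W=d["W"]
m=(W[...,2]>.056)&(W[...,2]<.07)&(abs(W[...,0]-.51)<.05)&(abs(W[...,1]+.27)<.03)
P=W[m]; print("handle top",len(P),P.mean(0),cv2.minAreaRect((P[:,:2]*1000).astype(np.float32)))
h=np.array([P[:,0].mean(),P[:,1].mean()]); o=np.array([.5065,-.271])
if np.linalg.norm(h-o)>.006: print("mismatch"); raise SystemExit
o=(h+o)/2; q=down(-.06)
move_ptp([*o,.11],q)
print(servo_line([*o,.012],q,rate=.12,contact_N=15))
move_gripper(0.005); print(current_finger_gap(),current_grip_force(),current_position())
f0=current_force(); 
servo_line([*o,.07],q,rate=.12); sleep(.2); print(current_force()-f0, current_finger_gap())
yaw=.182; ex=np.array([np.cos(yaw),np.sin(yaw)]); pl=np.array([.5953,.0012])
p=pl-ex*(.032+.025+.080)
move_ptp([*p,.07],down(yaw)); print(servo_line([*p,.022],rate=.12))
c=capture("wrist"); cv2.imwrite("pics/g.png",c["image"]); np.savez("g.npz",W=cloud(c),im=c["image"])
print(current_force(),current_position(),current_clock())
E
```

```text
handle top 503 [ 0.50736419 -0.27042208  0.06188958] ((506.9393310546875, -270.41070556640625), (13.55700969696045, 37.06547164916992), 86.54658508300781)
False
0.01390910437269635 29.987694919109344 [ 0.50694405 -0.27077039  0.01197472]
[-0.27025425  1.023425   -1.47935836] 0.014017867166208616
False
[ 0.05088287 -0.35513317 -0.18071883] [ 0.46123474 -0.02424193  0.02230812] 9.8083
```

View pics/g.png

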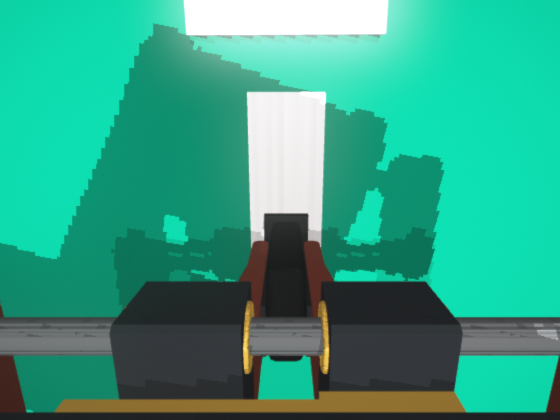

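The blade is held straight, with its tip at (286,92), centred on the plate's front rim at (286,35). Now I slide it under and push the plate home.

```bash
cat >> h.py <<'E'
yaw=.182; ex=np.array([np.cos(yaw),np.sin(yaw)]); pl=np.array([.5953,.0012]); p0=pl-ex*.137
Q=down(yaw); E2=np.array([-ex[1],ex[0]])
def go(s,z,rate=.05,**k): return servo_line([*(p0+ex*s),z],Q,rate=rate,**k)
def F(n=4):
    f=np.mean([current_force() for _ in range(n)],0); return np.array([f[:2]@ex,f[:2]@E2,f[2]])
def S(): p=current_position(); return (p[:2]-p0)@ex, p[2]
E
python3 - <<'E'
from h import *
go(0,.0130,.05,contact_N=6); sleep(.2); b=F(); print("base",b)
print(go(.028,.0130,.06,contact_N=6)); sleep(.1); print(F()-b)
print(go(.039,.0130,.012,contact_N=4)); sleep(.1); print(S(),F()-b)
s=S()[0]
for i in range(60):
    s+=.00025; go(s,.0130,.01); sleep(.03); f=F()-b
    if i%6==0 or f[0]<-2: print(i,round(s*1000,2),np.round(S(),5),f.round(2))
    if f[0]<-4.5: break
sleep(.35); print(F()-b,S(),current_clock())
c=capture("wrist"); cv2.imwrite("pics/push.png",c["image"])
W=cloud(c); np.savez("push.npz",W=W,im=c["image"])
print(current_finger_gap())
E
```

```text
base [ 0.71675427  0.42931263 -0.75865594]
False
[-0.20329782 -0.26440216 -0.73413505]
False
(np.float64(0.03923826959654475), np.float64(0.013063118993059609)) [-1.10785873 -0.22248635 -0.63551331]
0 39.49 [0.03931 0.01304] [-2.8  -0.8   1.31]
1 39.74 [0.03952 0.01297] [-2.44 -1.33  1.68]
3 40.24 [0.04031 0.01297] [-2.13  0.11 -1.26]
6 40.99 [0.04103 0.01299] [-1.22  0.82 -0.61]
7 41.24 [0.04132 0.01302] [-2.12 -0.25  0.43]
12 42.49 [0.04253 0.01299] [-2.02 -1.34 -0.37]
14 42.99 [0.04306 0.013  ] [-2.29  0.04 -1.37]
16 43.49 [0.04322 0.013  ] [-3.24 -0.01  0.66]
17 43.74 [0.04322 0.01296] [-5.46 -1.04  3.  ]
[-5.73665819 -1.72664304  3.12104277] (np.float64(0.04325550295159713), np.float64(0.012952309473764769)) 17.675
0.01376843364170433
```

View pics/push.png

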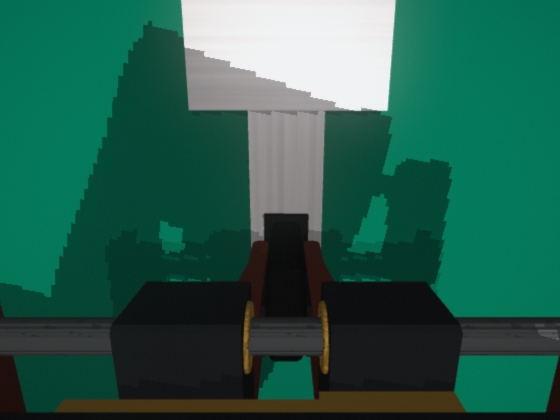

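The plate has moved home: its front edge is now at row 110, still centred on the blade at (286,110), and it is held at about 5 N. Now I lever along the arc computed from the geometry, with the blade level and its tip under mid-rim.

```bash
cat >> h.py <<'E'
S0=.04325; PT=9.0
prof=np.array([[-24,0],[24,0],[24,4.5],[32,4.5],[32,7.5],[-32,7.5],[-32,4.5],[-24,4.5],[-24,0]],float)
prof=np.concatenate([a+(b-a)*np.linspace(0,1,200)[:,None] for a,b in zip(prof[:-1],prof[1:])])
def tip(th,delta):   # blade tip's upper corner, mm, x from pad's front edge
    c,s=np.cos(th),np.sin(th); M=np.array([[c,s],[-s,c]])
    P=prof@M.T; cz=-P[:,1].min(); cx=-P[P[:,1]+cz<=PT,0].max()
    return M@np.array([-24-delta,4.5])+[cx,cz]
def cmd(th,delta):
    x,z=tip(th,delta); return S0+(x+56)/1000, .012+(z-2)/1000
E
python3 - <<'E'
from h import *
go(S0-.002,.013,.01); sleep(.15); b=F(); print("b",b)
for d in list(range(0,30,5))+list(range(30,79,6)):
    th=np.radians(d); s,z=cmd(th,2+2*d/90)
    go(s,z,.025); f=F()-b; print(d,round(s*1000,1),round(z*1000,1),f.round(2))
    if np.abs(f).max()>9: print("HIGH"); break
c=capture("wrist"); im1=np.array(c["image"]).copy(); c=capture("scene"); im2=np.array(c["image"])[150:300,200:400]
np.savez("lev.npz",W=cloud(c))
cv2.imwrite("pics/lev.png",np.hstack([cv2.resize(im1,(400,300)),cv2.resize(im2,(400,300))])); print(current_clock())
E
```

```text
b [-0.16349971 -0.49052456 -1.82096977]
0 41.2 14.5 [ 1.45  0.11 -1.03]
5 41.1 18.9 [0.55 1.23 0.46]
10 41.4 23.2 [-0.32  0.05  0.65]
15 42.1 27.4 [0.14 0.46 0.52]
20 43.3 31.5 [0.29 0.91 0.62]
25 44.9 35.4 [-0.47  0.33 -0.8 ]
30 46.9 39.3 [ 0.22  0.95 -0.09]
36 49.9 44.6 [-0.16  1.13  0.59]
42 53.4 49.4 [-0.39 -0.6  -0.18]
48 57.5 53.9 [-0.28 -0.46 -0.64]
54 62.0 57.9 [-0.16  0.6   0.25]
60 67.0 61.4 [0.42 0.2  0.08]
66 72.3 64.3 [-0.38 -0.11 -0.05]
72 78.0 66.7 [0.55 0.32 0.31]
78 83.9 68.4 [-0.07 -0.19  0.68]
23.7167
```

View pics/lev.png

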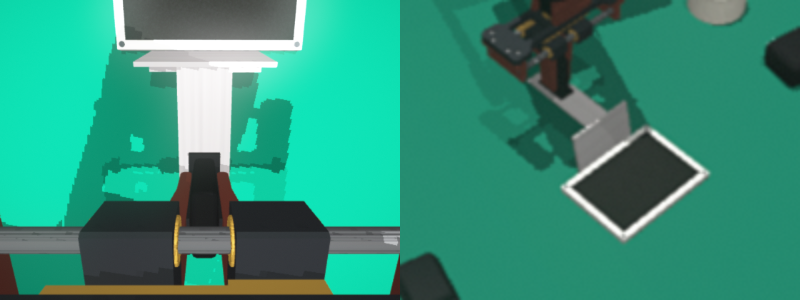

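The plate stands nearly upright on the blade at the pad's front edge, with its rim at (200,58) in the wrist view. Now I tip it over.

```bash
python3 - <<'E'
from h import *
b=F()
for d in (84,89,93,97,101,105,109):
    s,z=cmd(np.radians(d),4); go(s,z,.025); f=F()-b; print(d,round(s*1000,1),round(z*1000,1),f.round(2))
    if np.abs(f).max()>9: print("HIGH"); break
sleep(.3)
c=capture("wrist"); im1=np.array(c["image"]).copy(); W=cloud(c); c=capture("scene"); im2=np.array(c["image"])[150:300,200:400]
np.savez("over.npz",W=W)
cv2.imwrite("pics/over.png",np.hstack([cv2.resize(im1,(400,300)),cv2.resize(im2,(400,300))])); print(current_clock())
E
```

```text
84 90.0 69.7 [-0.64  0.28  0.43]
89 95.2 70.0 [ 0.24 -0.4   0.46]
93 98.9 70.1 [0.52 0.04 0.27]
97 102.5 69.9 [-0.35  0.02  0.85]
101 106.0 69.5 [-0.74  0.    0.38]
105 109.6 68.7 [-0.07 -0.8   0.76]
109 112.9 67.7 [-0.66  0.35  0.06]
26.3417
```

View pics/over.png

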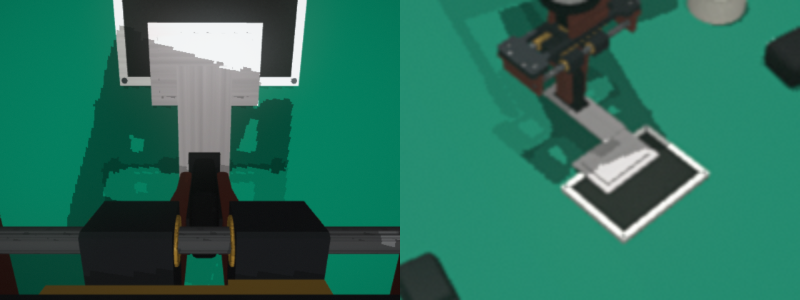

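The plate has gone over and lies panel side up on the pad, overhanging its front edge a little. I retreat and measure.

```bash
python3 - <<'E'
from h import *
go(.0,.0675,.12)
sleep(.1); pad=np.array([.692,.0145])
for n in ("top","wrist"):
    c=capture(n); W=cloud(c); im=np.array(c["image"])
    for q in ("plate","pad"):
        for s in silhouettes(n,q):
            if s["conf"]<.3: continue
            P=W[s["region"]]; P=P[~np.isnan(P[:,0])]
            m=P.mean(0)
            if abs(m[1]-.01)>.1: continue
            r=cv2.minAreaRect((P[:,:2]*1000).astype(np.float32)); d=np.array(r[0])/1000-pad
            print(n,q,round(s["conf"],2),np.median(P,0).round(4),np.round(r[0],1),np.round(r[1],1),round(r[2],1),"in pad:",d@ex,d@E2)
    # raised surface above pad
    D=W[...,:2]-pad; x=D@ex; y=D@E2
    for lo,hi in((.010,.0145),(.0145,.022)):
        m=(abs(x+.03)<.06)&(abs(y)<.07)&(W[...,2]>lo)&(W[...,2]<hi)
        print(n,lo,m.sum(),"x",np.percentile(x[m],[1,99]).round(4),"y",np.percentile(y[m],[1,99]).round(4),"z",np.median(W[...,2][m]).round(4))
cv2.imwrite("pics/ret.png",im); print(current_clock())
E
```

```text
top plate 0.95 [0.6505 0.0123 0.0149] [652.   11.8] [64.6 89.8] 9.8 in pad: -0.03986735104952191 0.004599489039395196
top pad 0.71 [0.705  0.0164 0.009 ] [690.9  14.5] [110.5 150.3] 10.4 in pad: -0.001073561664278387 0.00023547002861909705
top 0.01 633 x [-0.0718  0.0289] y [-0.0669  0.0681] z 0.0115
top 0.0145 429 x [-0.0698 -0.012 ] y [-0.035   0.0452] z 0.0165Traceback (most recent call last):
  File "<stdin>", line 18, in <module>
    return _quantile_unchecked(
        a, q, axis, out, overwrite_input, method, keepdims, weights)
    return _ureduce(a,
                    func=_quantile_ureduce_func,
    ...<5 lines>...
                    overwrite_input=overwrite_input,
                    method=method)
    r = func(a, **kwargs)
    result = _quantile(arr,
                       quantiles=q,
    ...<2 lines>...
                       out=out,
                       weights=wgt)
    slices_having_nans = np.isnan(arr[-1, ...])
                                  ~~~^^^^^^^^^
IndexError: index -1 is out of bounds for axis 0 with size 0
```

The plate's centre is at about x = -39 mm in the pad frame, which meets the limit of -45 mm with only about 5 mm to spare. I nudge it about 9 mm further on by its panel wall, with the blade just above the rim.

```bash
python3 - <<'E'
from h import *
go(.065,.0675,.12); go(.065,.0253,.08); sleep(.15); b=F(); print(b)
print(go(.082,.0253,.04,contact_N=5)); print(F()-b)
print(go(S0+.0565,.0253,.012,contact_N=6)); print(S(),F()-b)
go(.075,.0253,.03); go(.065,.0675,.1); go(0,.0675,.12)
pad=np.array([.692,.0145])
for n in ("top","scene"):
    c=capture(n); W=cloud(c)
    for q in ("plate","pad"):
        for s in silhouettes(n,q):
            P=W[s["region"]]; P=P[~np.isnan(P[:,0])]
            if s["conf"]<.3 or abs(P[:,1].mean()-.01)>.1: continue
            r=cv2.minAreaRect((P[:,:2]*1000).astype(np.float32)); d=np.array(r[0])/1000-pad
            print(n,q,round(s["conf"],2),np.median(P,0).round(4),np.round(r[1],1),round(r[2],1),"in pad:",d@ex,d@E2)
    if n=="top":
        D=W[...,:2]-pad; print("z rim/panel by x", [(xx,np.nanmedian(W[...,2][(abs(D@ex-xx)<.004)&(abs(D@E2-.004)<.03)]).round(4)) for xx in (-.065,-.05,-.04,-.03,-.02,-.01,.01)])
cv2.imwrite("pics/ret.png",np.array(c["image"])); print(current_clock())
E
```

```text
[-0.07670362  0.53644803 -0.66783604]
False
[-0.25126784 -0.53972788  0.24998608]
False
(np.float64(0.0997749826227468), np.float64(0.025300906296408843)) [-0.23145721 -0.52482236 -1.47793605]
top plate 0.74 [0.6588 0.0129 0.0147] [65.6 91.2] 9.8 in pad: -0.030988243724750925 0.004362619981342693
top pad 0.81 [0.7083 0.0192 0.009 ] [110.7 148.1] 9.4 in pad: -0.0018231044672286565 0.0007855780825383408
top pad 0.54 [0.6601 0.0126 0.0148] [66.2 90.4] 10.9 in pad: -0.030661456671801236 0.003927492336345756
z rim/panel by x [(-0.065, np.float64(0.0004)), (-0.05, np.float64(0.0163)), (-0.04, np.float64(0.0162)), (-0.03, np.float64(0.0157)), (-0.02, np.float64(0.0163)), (-0.01, np.float64(0.0158)), (0.01, np.float64(0.0092))]
scene plate 0.72 [0.6666 0.0118 0.0146] [65.2 90.2] 11.9 in pad: -0.029226858021963228 0.0035670943752289046
scene pad 0.77 [0.7125 0.0056 0.0083] [114.1 155.6] 9.9 in pad: 0.0020496275166778932 -9.623951553703509e-06
34.1083
```

View pics/ret.png

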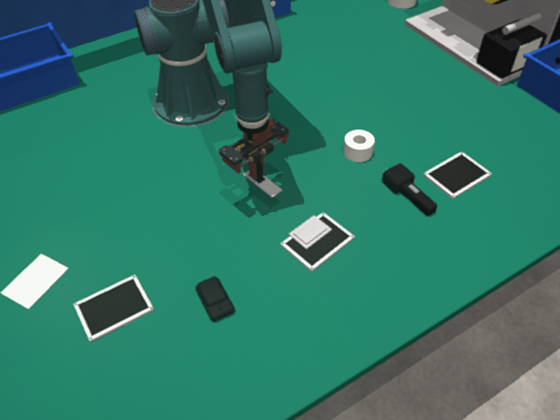

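The plate now lies flat at (310,232) on the pad, with its centre at about x = -30 mm. Now I stand the lifter down in front and release it.

```bash
python3 - <<'E'
from h import *
go(0,.020,.1); sleep(.15); print(go(0,.0118,.015,contact_N=4)); print(S(),F())
move_gripper(.05); sleep(.3); go(0,.13,.12); sleep(.3)
c=capture("top"); W=cloud(c)
for s in silhouettes("top","lifter")[:1]:
    P=W[s["region"]]; P=P[~np.isnan(P[:,0])]; 
    print(s["conf"],P[:,2].max(),cv2.minAreaRect((P[:,:2]*1000).astype(np.float32)))
c=capture("wrist"); cv2.imwrite("pics/end.png",c["image"]); W=cloud(c)
for a in np.arange(.022,.08,.012):
    D=W[...,:2]-p0; m=(abs(D@ex-a)<.005)&(abs(D@E2)<.012); print(round(a,3),np.nanmedian(W[...,2][m]).round(4))
m=(W[...,2]>.055)&(W[...,2]<.07)&(np.linalg.norm(W[...,:2]-p0,axis=-1)<.04); print("top z",np.median(W[...,2][m]),m.sum(),current_clock())
E
```

```text
True
(np.float64(-0.0001576835041637002), np.float64(0.011927898284052229)) [-1.51499797  0.39810335  4.54021337]
0.022 0.2285
0.034 0.0025
0.046 0.0025
0.058 0.0025
0.07 0.0025
top z 0.06210890967828503 1076 38.05
```

View pics/end.png

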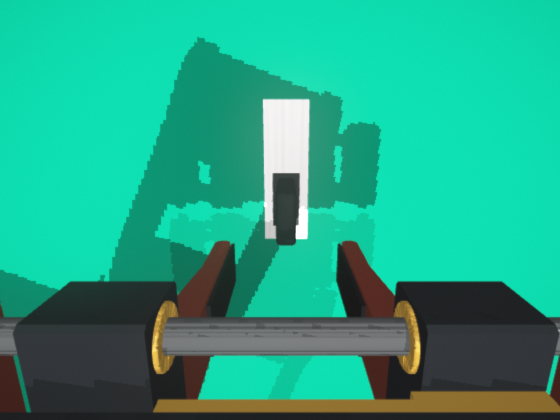

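The lifter stands flat on the bench with its blade at (286,100–238), released and clear of everything. I hand the job in.

```bash
python3 -c "
from bench import *
print(close_job())"
```

```text
the job is handed in; nothing more can be done
None
```

I handed the job in at about 38 s of robot time: the plate lies panel-up and flat on the pad, its centre about 25 mm behind the front edge, and the lifter stands flat and clear on the bench; the hand-in returned no verdict.

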